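# Tip the copper plate up against the drying fence

### The arm

A 6-joint arm with a two-finger parallel gripper is mounted at the origin on a cart in front of the work surface, level with it; the furniture and walls round the work are solid. World frame = base frame: x ahead of the robot, y to its left, z up, the work surface at z = 0. Lengths are in m, angles in rad, forces in N, time in s.
With the tool pointing down it reaches from about 0.4 to 0.825 m from the base axis. Payload 7 kg.
Tool frame: the origin (TCP) lies midway between the tips of the shut fingers; the grasp point (between the pads) lies 19 mm behind it (manip.grip_depth is the distance from the TCP to the grasp point, in m); z points along the fingers, y is the line along which they close (so a half turn about z gives the same grasp; the last joint's range is limited). The gripper opens to 85 mm and grips with 20 to 120 N. Pads are 22 mm wide; open, the fingers measure 114 mm over their backs; the gripper's body (76 mm by 85 mm) begins 54 mm behind the grasp point. The pads swing forward as they close: fully open they stand 13 mm farther back than shut.
Start: joints at [-0.861, 0.359, 0.012, 0, -1.224, -0.288], TCP at [0.276, -0.616, 0.192] pointing down, gripper open.
Joint ranges: [-3.07, 3.07], [-1.43, 2.12], [-1.02, 1.25], [-3.03, 1.67], [-3.05, -0], [-3.03, 3.03]. Speed limits (rad/s): [2.39, 2.39, 3.01, 3.14, 3.14, 3.14].

### API

Orientations are given as a unit quaternion [x, y, z, w].
In Python, from workcell import manip gives the robot as it stands. The module is installed in compiled form; this text tells all that it offers.
- The arm moves only by the tool drive_tool, never from a script. Its argument "moves" is a list of rows, each an object with "fingers": the closure, from 0 (fully open) to 1 (shut); "slide": the shift along the tool's x, y, z in mm, a list of three; "roll": the turn about the tool's z in degrees. A call has 1 to 10 rows; each row is the pose to reach, as a shift and turn from the pose commanded when the call began, along the tool's axes at that moment; what a row does not reach only later rows make up. A row lasts 1/12 s, in which the tool goes at most 41.7 mm and 7.16 degrees, less where a joint would pass 70% of its speed; a pose out of reach is approached as far as the arm can. A call with a gripper value outside its range is refused whole. The fingers move at their own pace and stop on an object; "grip_force" is the grip in N (left out, the last holds). Time passes only in rows, so rows that repeat a pose let the fingers close. It gives the time, the measured TCP pose, the force, the opening and the grip force at its end, in the units of the state.
- manip.observe(): the state, without advancing time (a new reading comes with each control period).
- manip.grab_frame(name): name is "scene" or "top"; returns the picture (384x512x3 uint8, red, green, blue); there is no depth.
- manip.get_calibration(name): a dict with "fx", "fy", "cx", "cy" (pixels), "k1" (the pictures are not rectified: a ray, as slopes to the right and down, at radius r is drawn at 1 + k1 r^2 times it, then the intrinsics apply), "cam_to_world" (4x4, takes a point from camera to world coordinates). Camera axes: x right, y down, z forward; pixel columns grow to the right and rows downward; lengths in m; the calibration is good to about 2 mm. A picture is of the moment at which its call begins. get_calibration takes no time and is no camera call.
- manip.sign_off(): hands the job in; it is judged then, once.
The state is a dict: "time": time; "joint_pos": joint angles; "joint_vel": joint speeds; "effort": joint torques, N m; "position": TCP position; "orientation": TCP orientation; "contact_force": force on the tool from outside, world axes, zero at the start; "moment": the same for the moment, N m; "opening": finger opening in m; "finger_force": force on a finger pad.
Only numpy, scipy, OpenCV 4.12 (cv2) and the standard library are available. Lean on these libraries where they do the work, as an engineer would, in place of code of your own. Each camera call takes 0.05 s, during which the arm holds its last target. There are 200 camera calls.

### The job

Two flat metal plates lie side by side on the grey drying stand, their front edges jutting out over its front. Tip the copper-coloured plate up on its back edge so that it stands in its own half of the stand, leaning squarely against the fence, and let go of it. Leave the steel plate lying as it is.

Things in the scene. Friction and masses are not known exactly. Their poses are not given: they have to be found in the camera images.
- copper_plate: Loose copper-coloured plate, 90 (x) by 100 (y) by 6 mm, 0.25 to 0.5 kg. Origin: centre of its underside; x points to the fence, y along it, z up as it lies. It lies level on the stand's ledge, in the left or right half, back edge a few mm short of the fence, front 20 to 35 mm jutting past the stand's front, underside 40 mm above the bench. Tipped past vertical it falls to the fence and stays.
- steel_plate: Plate of the same size and axes, about 0.35 kg, but silver-grey steel, lying in the other half of the stand in the same way; it is to stay there.
- drying_stand: Fixed grey block with a metal fence. Origin: centre of its foot; x points away from the robot (yaw +-0.35) to the fence, y along it, z up. Block: 270 mm wide (y), x -50 to +45, level ledge at z = 40 mm. Fence: 262 mm wide, 6 mm thick, foot of its front face at x = +20, z = 40, leaning back 10 degrees to a top edge at z = 105 mm. Halves centred at y = +62 and -62 mm.

How it is judged:
By the outcome, as a careful person would: the job done as asked, in the order asked, and still so for the second after the job is handed in, with the robot touching nothing.
It also fails if it takes over 35 s, if anything falls off the work surface, if the arm or the gripper's body presses on something with over 40 N, if the wrist force passes 120 N, or if a joint passes its speed limit or range.

## Working session

There is one attempt and no reset: what is moved stays moved. The work goes in short steps, Python scripts to look and compute and a tool call to move; the robot and the scene stay as the last step left them, time stands still between calls to the robot, and variables do not carry over. Pictures are saved under pics/ and viewed, at most 10 in all, crops included, and the job is handed in when it is done.

Besides the shell and the picture viewer there is one more tool, called after "Call:" by a JSON object that holds its "fn" and its "kwargs". drive_tool: Moves the arm, as the interface text tells. Its arguments: {"type":"object","properties":{"moves":{"type":"array"},"grip_force":{"type":"number"}},"required":["moves"]}

```bash
mkdir -p pics
python3 - <<'E'
from workcell import manip
import cv2,numpy as np
s=manip.observe();print({k:np.round(v,3) for k,v in s.items()})
for n in("scene","top"):
    im=manip.grab_frame(n);np.save(n,im);cv2.imwrite(f"pics/{n}0.png",im[:,:,::-1])
    c=manip.get_calibration(n);print(n,c)
a=np.hstack([cv2.imread("pics/scene0.png"),cv2.imread("pics/top0.png")]);
E
```

```text
{'time': np.float64(0.0), 'joint_pos': array([-0.861,  0.359,  0.011, -0.   , -1.224, -0.288]), 'joint_vel': array([ 0.001,  0.   , -0.001, -0.   ,  0.001, -0.001]), 'effort': array([-3.0000e-03, -5.8332e+01,  2.9342e+01,  6.9370e+00, -6.0000e-03,
       -0.0000e+00]), 'position': array([ 0.276, -0.615,  0.191]), 'orientation': array([-0.209,  0.978,  0.001, -0.   ]), 'contact_force': array([ 0.   , -0.096,  0.714]), 'moment': array([ 0.038, -0.039, -0.02 ]), 'finger_force': np.float64(0.0), 'opening': np.float64(0.086)}
scene {'fx': 485.687774642013, 'fy': 485.687774642013, 'cx': 254.73360171749982, 'cy': 193.02434040579183, 'k1': -0.21306488990519093, 'cam_to_world': array([[-0.91565969, -0.29320735,  0.27494868,  0.36251533],
       [-0.40182283,  0.68521231, -0.60747222,  0.44853383],
       [-0.0102829 , -0.66671848, -0.74523871,  0.69246329],
       [ 0.        ,  0.        ,  0.        ,  1.        ]])}
top {'fx': 444.69203584026945, 'fy': 444.69203584026945, 'cx': 255.253602477598, 'cy': 197.39646882749986, 'k1': -0.0382833635575261, 'cam_to_world': array([[-0.0119767 , -0.99455718,  0.10350155,  0.50230132],
       [-0.99987498,  0.01298038,  0.00902912, -0.06299744],
       [-0.01032347, -0.10338047, -0.99458831,  0.92427284],
       [ 0.        ,  0.        ,  0.        ,  1.        ]])}
```

View pics/scene0.png

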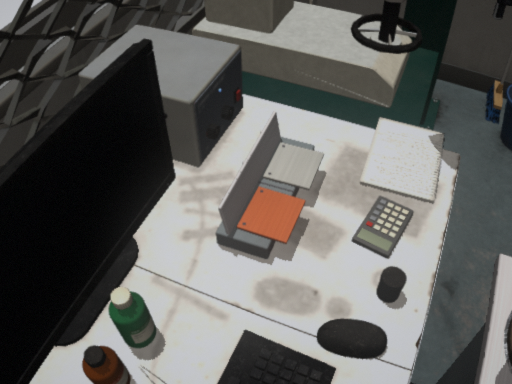

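View pics/top0.png

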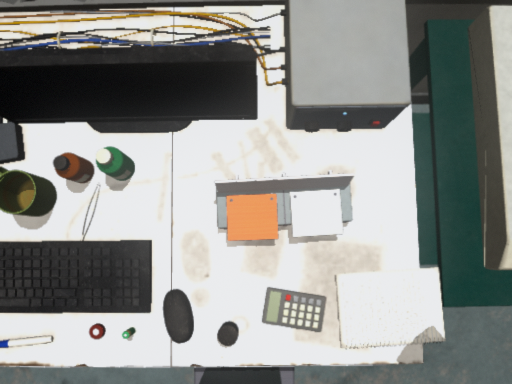

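The scene view shows the copper plate at about (272, 215), in front of the fence. In the top view it spans (227–278, 193–241), on the +y half, with the steel plate to its right at (290–343, 190–237). The tool always points down, so I plan to press the finger sides on the plate's front edge, lift it by friction, and then push it upright.

```bash
cat > h.py <<'E'
import numpy as np,cv2
from workcell import manip
from scipy.spatial.transform import Rotation as R
def cast(n,px,z):
    c=manip.get_calibration(n);K=np.array([[c['fx'],0,c['cx']],[0,c['fy'],c['cy']],[0,0,1]])
    u=cv2.undistortPoints(np.float32(px).reshape(-1,1,2),K,np.float32([c['k1'],0,0,0]))[:,0]
    M=c['cam_to_world'];d=np.c_[u,np.ones(len(u))]@M[:3,:3].T;o=M[:3,3]
    return (o+d*((z-o[2])/d[:,2])[:,None])[:,:2]
def mask(im,kind):
    h=cv2.cvtColor(im,cv2.COLOR_RGB2HSV)
    return cv2.inRange(h,(3,130,90),(20,255,255))
def contour(m):
    return max(cv2.findContours(m,cv2.RETR_EXTERNAL,cv2.CHAIN_APPROX_NONE)[0],key=cv2.contourArea)[:,0]
E
python3 - <<'E'
from h import *
for n in("scene","top"):
    im=np.load(n+".npy");k=contour(mask(im,0))
    p=cast(n,k,.046)*1000
    r=cv2.minAreaRect(np.float32(p));print(n,len(k),r);print(cv2.boxPoints(r).round(1))
# fence/stand geometry: fence top edge in top view bright ridge
im=np.load("top.npy");c=im[160:250,205:365];cv2.imwrite("pics/crop.png",cv2.resize(c[:,:,::-1],None,fx=5,fy=5,interpolation=cv2.INTER_CUBIC))
E
```

```text
scene 175 ((556.107666015625, -47.41230773925781), (89.76192474365234, 101.31293487548828), 1.6442437171936035)
[[509.8   1.9]
 [512.7 -99.3]
 [602.4 -96.8]
 [599.5   4.5]]
top 182 ((555.5094604492188, -47.60703659057617), (88.85989379882812, 98.45645904541016), 1.3813928365707397)
[[ 5.099e+02  5.000e-01]
 [ 5.123e+02 -9.790e+01]
 [ 6.011e+02 -9.570e+01]
 [ 5.987e+02  2.700e+00]]
```

View pics/crop.png

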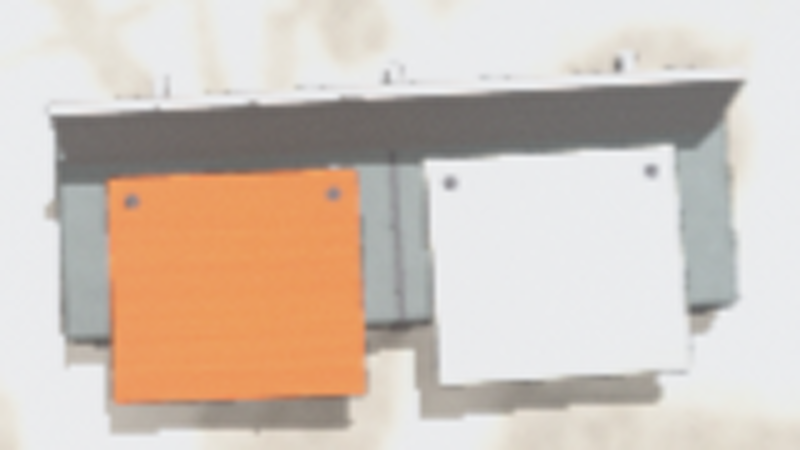

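The enlarged top view shows the fence top from about (50, 105) to (743, 78), the block front from (65, 340) to (737, 303), and the copper plate a few mm short of the fence. I'll compute the stand's pose and how far the tool has to go.

Run:
```python
from h import *
f=lambda P:[(205+x/5-.4,160+y/5-.4) for x,y in P]
A=cast("top",f([(50,106),(743,79)]),.105)*1000;B=cast("top",f([(65,340),(737,304)]),.04)*1000
for P in(A,B):
    d=P[0]-P[1];print(P.round(1),np.hypot(*d),np.degrees(np.arctan2(-d[0],d[1])))
s=manip.observe();Rt=R.from_quat(s['orientation']).as_matrix();print(Rt.round(3))
yaw=np.radians(2.8);u=np.array([np.cos(yaw),np.sin(yaw),0])
```

```text
[[ 619.6   19.8]
 [ 626.3 -238.4]] 258.20917322115196 1.492469064376288
[[ 534.9   20.6]
 [ 545.8 -246.7]] 267.56785718725166 2.335047084917309
[[-0.912 -0.409 -0.001]
 [-0.409  0.912  0.001]
 [ 0.     0.002 -1.   ]]
```

Call:
{"fn": "drive_tool", "kwargs": {"moves": [{"fingers": 0.45,"slide": [-28,29,3],"roll": 0},{"fingers": 0.45,"slide": [-56,58,6],"roll": 2},{"fingers": 0.45,"slide": [-84,87,10],"roll": 5},{"fingers": 0.45,"slide": [-112,115,15],"roll": 8},{"fingers": 0.45,"slide": [-140,144,20],"roll": 11},{"fingers": 0.45,"slide": [-168,173,25],"roll": 14},{"fingers": 0.45,"slide": [-196,202,30],"roll": 17},{"fingers": 0.45,"slide": [-224,231,35],"roll": 20},{"fingers": 0.45,"slide": [-252,260,40],"roll": 22.2},{"fingers": 0.45,"slide": [-280,288,45],"roll": 22.2}], "grip_force": 60}}

```text
time: 0.93
position: [0.4138, -0.2365, 0.1468]
orientation: [-0.016, 1.0, 0.0, 0.0]
contact_force: [0.7, 0.2, 0.8]
opening: 0.0469
finger_force: 0.0
```

```bash
cat >> h.py <<'E'
def st():
    s=manip.observe();Rt=R.from_quat(s['orientation']).as_matrix()
    print('t',s['time'].round(2),'p',(s['position']*1000).round(1),'F',s['contact_force'].round(1),'op',s['opening'].round(4),'yaw(-x)',np.degrees(np.arctan2(-Rt[1,0],-Rt[0,0])).round(2),'q',s['joint_pos'].round(2))
    return s,Rt
def go(t):
    s,Rt=st();print('slide',(Rt.T@(np.array(t)-s['position']*1000)).round(1))
E
python3 -c "
from h import *
go([482,-49,60])"
```

```text
Traceback (most recent call last):
  File "h.py", line 19, in go
    s,Rt=st();print('slide',(Rt.T@(np.array(t)-s['position']*1000)).round(1))
         ~~^^
  File "h.py", line 16, in st
    print('t',s['time'].round(2),'p',(s['position']*1000).round(1),'F',s['contact_force'].round(1),'op',s['opening'].round(4),'yaw(-x)',np.degrees(np.arctan2(-Rt[1,0],-Rt[0,0])).round(2),'q',s['joint_pos'].round(2))
              ^^^^^^^^^^^^^^^
AttributeError: 'float' object has no attribute 'round'
```

Call:
{"fn": "drive_tool", "kwargs": {"moves": [{"fingers": 0.45,"slide": [-15,37,8],"roll": 0},{"fingers": 0.45,"slide": [-30,75,16],"roll": 0},{"fingers": 0.45,"slide": [-45,112,24],"roll": 0},{"fingers": 0.45,"slide": [-60,150,32],"roll": 0},{"fingers": 0.45,"slide": [-74,187,45],"roll": 0},{"fingers": 0.45,"slide": [-74,187,70],"roll": 0},{"fingers": 0.45,"slide": [-74,187,95],"roll": 0},{"fingers": 0.45,"slide": [-74,187,115],"roll": 0},{"fingers": 0.45,"slide": [-74,187,125],"roll": 0},{"fingers": 0.45,"slide": [-74,187,125],"roll": 0}]}}

```text
time: 1.77
position: [0.4793, -0.0493, 0.0195]
orientation: [-0.017, 1.0, -0.001, -0.002]
contact_force: [-0.6, -0.6, -0.5]
opening: 0.0471
finger_force: 0.0
```

```bash
sed -i "s/s\['time'\].round(2)/round(s['time'],2)/; s/s\['opening'\].round(4)/round(s['opening'],4)/; s/(s\['position'\]\*1000)/(np.array(s['position'])*1000)/g" h.py
python3 -c "
from h import *
st()
for n in ('scene','top'): cv2.imwrite(f'pics/{n}1.png',cv2.resize(manip.grab_frame(n)[100:270,180:370][:,:,::-1],None,fx=2,fy=2) )
a=np.hstack([cv2.imread(f'pics/{n}1.png') for n in ('scene','top')]);cv2.imwrite('pics/both1.png',a)"
```

```text
t 1.77 p [479.3 -49.3  19.5] F [-0.6 -0.6 -0.5] op 0.0471 yaw(-x) 1.97 q [ 0.31  0.24 -0.62 -0.   -0.72 -1.84]
```

View pics/both1.png

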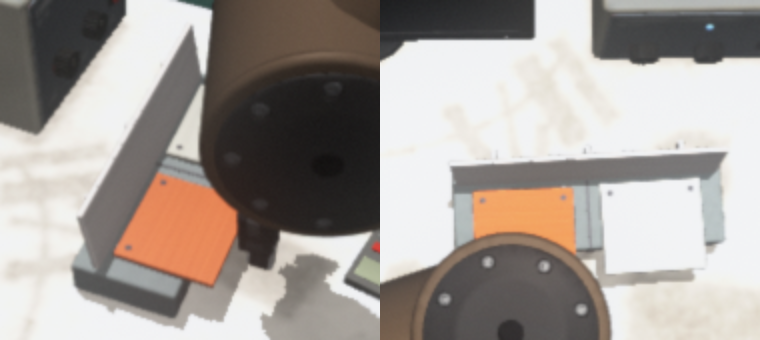

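Both views show the two finger ends in front of the copper plate's front edge and clear of the steel plate. Next I push the plate gently to the fence.

Call:
{"fn": "drive_tool", "kwargs": {"moves": [{"fingers": 0.45,"slide": [-6,0,0],"roll": 0},{"fingers": 0.45,"slide": [-12,0,0],"roll": 0},{"fingers": 0.45,"slide": [-17,0,0],"roll": 0},{"fingers": 0.45,"slide": [-20,0,0],"roll": 0},{"fingers": 0.45,"slide": [-22,0,0],"roll": 0},{"fingers": 0.45,"slide": [-24,0,0],"roll": 0},{"fingers": 0.45,"slide": [-26,0,0],"roll": 0},{"fingers": 0.45,"slide": [-27,0,0],"roll": 0}]}}

```text
time: 2.53
position: [0.5086, -0.0481, 0.022]
orientation: [-0.017, 1.0, 0.0, 0.0]
contact_force: [-0.5, 0.4, -0.1]
opening: 0.0473
finger_force: 0.0
```

Call:
{"fn": "drive_tool", "kwargs": {"moves": [{"fingers": 0.45,"slide": [-1,0,0],"roll": 0},{"fingers": 0.45,"slide": [-2,0,0],"roll": 0},{"fingers": 0.45,"slide": [-3,0,0],"roll": 0},{"fingers": 0.45,"slide": [-3,0,0],"roll": 0}]}}

```text
time: 2.87
position: [0.5115, -0.0479, 0.022]
orientation: [-0.017, 1.0, 0.0, 0.0]
contact_force: [0.4, -0.1, 0.8]
opening: 0.0468
finger_force: 0.0
```

```bash
python3 -c "
from h import *
st()
im=manip.grab_frame('top');k=contour(mask(im,0));p=cast('top',k,.046)*1000
r=cv2.minAreaRect(np.float32(p));print(r);p=p[p[:,0]>585];print(p[:,0].max(), np.polyfit(p[(p[:,1]<-5)&(p[:,1]>-90)&(p[:,0]>592)][:,1],p[(p[:,1]<-5)&(p[:,1]>-90)&(p[:,0]>592)][:,0],1))"
```

```text
t 2.87 p [511.5 -47.9  22. ] F [ 0.4 -0.1  0.8] op 0.0468 yaw(-x) 1.97 q [ 0.29  0.28 -0.56  0.   -0.74 -1.83]
((663.0582885742188, 320.92669677734375), (40.466854095458984, 48.657352447509766), 69.80310821533203)Traceback (most recent call last):
  File "<string>", line 5, in <module>
    r=cv2.minAreaRect(np.float32(p));print(r);p=p[p[:,0]>585];print(p[:,0].max(), np.polyfit(p[(p[:,1]<-5)&(p[:,1]>-90)&(p[:,0]>592)][:,1],p[(p[:,1]<-5)&(p[:,1]>-90)&(p[:,0]>592)][:,0],1))
                                                                                  ~~~~~~~~~~^^^^^^^^^^^^^^^^^^^^^^^^^^^^^^^^^^^^^^^^^^^^^^^^^^^^^^^^^^^^^^^^^^^^^^^^^^^^^^^^^^^^^^^^^^^^^^^
    raise TypeError("expected non-empty vector for x")
TypeError: expected non-empty vector for x
```

```bash
python3 -c "
from h import *
a=[cv2.resize(manip.grab_frame(n)[150:250,205:305][:,:,::-1],None,fx=4,fy=4,interpolation=cv2.INTER_CUBIC) for n in ('scene','top')]
cv2.imwrite('pics/both2.png',np.hstack(a))"
```

```text
(no output)
```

View pics/both2.png

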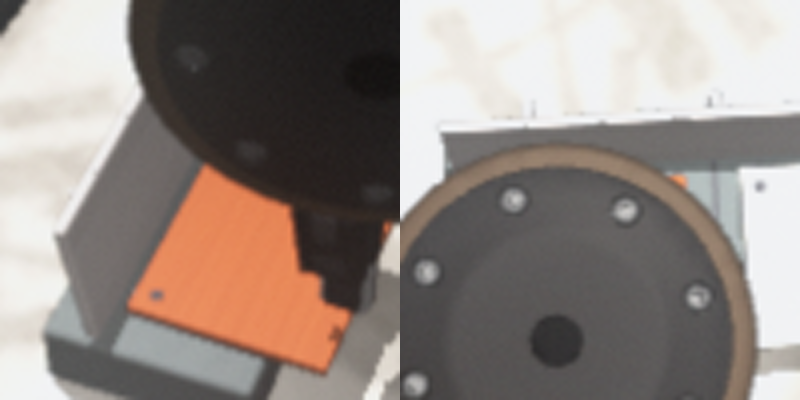

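```bash
python3 -c "
from h import *
s,Rt=st()
c=manip.get_calibration('scene');M=np.linalg.inv(c['cam_to_world']);K=np.array([[c['fx'],0,c['cx']],[0,c['fy'],c['cy']],[0,0,1]])
def pr(P): return ((cv2.projectPoints(np.float32(P),cv2.Rodrigues(M[:3,:3])[0],M[:3,3],K,np.float32([c['k1'],0,0,0]))[0][:,0]-[205,150])*4).round(0)
p=np.array(s['position'])
L=[];
for y in (-.038,-.0235,.0235,.038):
  for x in(-.011,.011):
    for z in(0,-.005,-.02): L.append(((x,y,z),p+Rt@[x,y,z]))
for a,b in zip(L,pr([l[1] for l in L])): print(a[0],a[1].round(3),b)
im=manip.grab_frame('scene');m=mask(im,0);m[:150]=0;m[260:]=0;m[:,:205]=0;m[:,320:]=0
r=contour(m);w=cast('scene',r,.046)*1000
print(cv2.approxPolyDP(np.float32(w),6,True)[:,0].round(0))
"
```

```text
t 3.02 p [511.3 -48.   22. ] F [ 0.6  0.3 -0.1] op 0.047 yaw(-x) 1.96 q [ 0.29  0.28 -0.56 -0.   -0.74 -1.83]
(-0.011, -0.038, 0) [ 0.524 -0.086  0.022] [364. 248.]
(-0.011, -0.038, -0.005) [ 0.524 -0.086  0.027] [365. 240.]
(-0.011, -0.038, -0.02) [ 0.524 -0.086  0.042] [367. 219.]
(0.011, -0.038, 0) [ 0.502 -0.086  0.022] [411. 261.]
(0.011, -0.038, -0.005) [ 0.502 -0.086  0.027] [412. 254.]
(0.011, -0.038, -0.02) [ 0.502 -0.086  0.042] [414. 232.]
(-0.011, -0.0235, 0) [ 0.523 -0.071  0.022] [354. 271.]
(-0.011, -0.0235, -0.005) [ 0.523 -0.071  0.027] [354. 264.]
(-0.011, -0.0235, -0.02) [ 0.523 -0.071  0.042] [356. 242.]
(0.011, -0.0235, 0) [ 0.501 -0.072  0.022] [401. 285.]
(0.011, -0.0235, -0.005) [ 0.501 -0.072  0.027] [402. 278.]
(0.011, -0.0235, -0.02) [ 0.501 -0.072  0.042] [404. 256.]
(-0.011, 0.0235, 0) [ 0.522 -0.024  0.022] [318. 351.]
(-0.011, 0.0235, -0.005) [ 0.522 -0.024  0.027] [319. 344.]
(-0.011, 0.0235, -0.02) [ 0.522 -0.024  0.042] [320. 322.]
(0.011, 0.0235, 0) [ 0.5   -0.025  0.022] [367. 366.]
(0.011, 0.0235, -0.005) [ 0.5   -0.025  0.027] [368. 359.]
(0.011, 0.0235, -0.02) [ 0.5   -0.025  0.042] [370. 337.]
(-0.011, 0.038, 0) [ 0.521 -0.01   0.022] [307. 376.]
(-0.011, 0.038, -0.005) [ 0.521 -0.01   0.027] [307. 369.]
(-0.011, 0.038, -0.02) [ 0.521 -0.01   0.042] [309. 348.]
(0.011, 0.038, 0) [ 0.499 -0.01   0.022] [356. 392.]
(0.011, 0.038, -0.005) [ 0.499 -0.01   0.027] [357. 385.]
(0.011, 0.038, -0.02) [ 0.499 -0.01   0.042] [359. 364.]
[[601. -84.]
 [599.   2.]
 [512.   1.]
 [512. -31.]
 [542. -46.]
 [555. -75.]]
```

The plate hasn't moved (front edge still at x≈0.512), and the finger shows higher in the picture than it should, at about (345, 305). I'll zoom in to see why.

```bash
python3 -c "
from h import *
im=manip.grab_frame('scene')[195:255,260:320][:,:,::-1]
im=np.clip((im/255.)**.6*255,0,255).astype(np.uint8)
cv2.imwrite('pics/z3.png',cv2.resize(im,None,fx=10,fy=10,interpolation=cv2.INTER_NEAREST))"
```

```text
(no output)
```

View pics/z3.png

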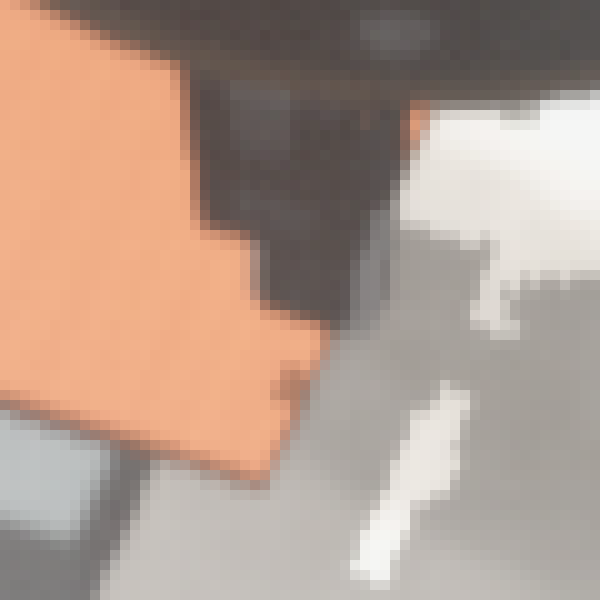

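```bash
python3 -c "
from h import *
for px in [(298.5,228.5),(294,228),(286.2,225)]:
  for z in (.03,.04,.05,.06,.07): print(px,z,cast('scene',[px],z).round(4)*1000)"
```

```text
(298.5, 228.5) 0.03 [[504.8 -46.1]]
(298.5, 228.5) 0.04 [[502.6 -38.6]]
(298.5, 228.5) 0.05 [[500.5 -31.2]]
(298.5, 228.5) 0.06 [[498.3 -23.7]]
(298.5, 228.5) 0.07 [[496.2 -16.2]]
(294, 228) 0.03 [[512.3 -44.1]]
(294, 228) 0.04 [[510.  -36.6]]
(294, 228) 0.05 [[507.8 -29.2]]
(294, 228) 0.06 [[505.5 -21.8]]
(294, 228) 0.07 [[503.3 -14.3]]
(286.2, 225) 0.03 [[527.  -44.9]]
(286.2, 225) 0.04 [[524.6 -37.5]]
(286.2, 225) 0.05 [[522.1 -30. ]]
(286.2, 225) 0.06 [[519.6 -22.6]]
(286.2, 225) 0.07 [[517.1 -15.1]]
```

The zoom shows the finger's lower end at about (262–385, 300–335), overlapping the plate. So the tips are above z≈0.05 and passed over the plate without touching it. I'll back off, go lower and check again.

Call:
{"fn": "drive_tool", "kwargs": {"moves": [{"fingers": 0.45,"slide": [10,0,0],"roll": 0},{"fingers": 0.45,"slide": [25,0,0],"roll": 0},{"fingers": 0.45,"slide": [34,0,0],"roll": 0},{"fingers": 0.45,"slide": [36,0,3],"roll": 0},{"fingers": 0.45,"slide": [36,0,8],"roll": 0},{"fingers": 0.45,"slide": [36,0,12],"roll": 0},{"fingers": 0.45,"slide": [36,0,14],"roll": 0},{"fingers": 0.45,"slide": [36,0,14],"roll": 0}]}}

```text
time: 3.78
position: [0.4754, -0.0493, 0.0072]
orientation: [-0.017, 1.0, -0.0, -0.001]
contact_force: [0.5, 0.4, -0.4]
opening: 0.047
finger_force: 0.0
```

```bash
python3 -c "
from h import *
st()
im=manip.grab_frame('scene')[180:260,240:340][:,:,::-1]
im=np.clip((im/255.)**.6*255,0,255).astype(np.uint8)
cv2.imwrite('pics/z4.png',cv2.resize(im,None,fx=7,fy=7,interpolation=cv2.INTER_NEAREST))"
```

```text
t 3.78 p [475.4 -49.3   7.2] F [ 0.5  0.4 -0.4] op 0.047 yaw(-x) 1.96 q [ 0.31  0.25 -0.65 -0.   -0.68 -1.85]
```

View pics/z4.png

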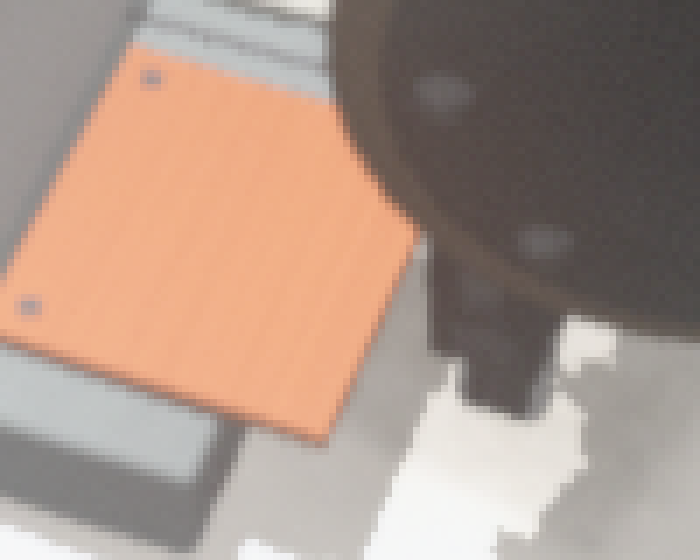

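```bash
python3 -c "
from h import *
for px in [(306.5,237.7),(315,239.3),(318,239)]:
  for z in (.0,.01,.02,.03,.04): print(px,z,cast('scene',[px],z).round(4)*1000)"
```

```text
(306.5, 237.7) 0.0 [[491.  -54.7]]
(306.5, 237.7) 0.01 [[489.1 -47.5]]
(306.5, 237.7) 0.02 [[487.2 -40.2]]
(306.5, 237.7) 0.03 [[485.4 -32.9]]
(306.5, 237.7) 0.04 [[483.5 -25.7]]
(315, 239.3) 0.0 [[475.9 -57.3]]
(315, 239.3) 0.01 [[474.2 -50. ]]
(315, 239.3) 0.02 [[472.6 -42.7]]
(315, 239.3) 0.03 [[470.9 -35.4]]
(315, 239.3) 0.04 [[469.3 -28.1]]
(318, 239) 0.0 [[471.2 -60. ]]
(318, 239) 0.01 [[469.6 -52.6]]
(318, 239) 0.02 [[468.  -45.3]]
(318, 239) 0.03 [[466.5 -38. ]]
(318, 239) 0.04 [[464.9 -30.6]]
```

The tips now show at about (465–545, 400–415), which works out at z≈0.037, or about 30 mm above the reported TCP. I'll go lower slowly and watch the force.

Call:
{"fn": "drive_tool", "kwargs": {"moves": [{"fingers": 0.45,"slide": [0,0,3],"roll": 0},{"fingers": 0.45,"slide": [0,0,5],"roll": 0},{"fingers": 0.45,"slide": [0,0,7],"roll": 0},{"fingers": 0.45,"slide": [0,0,7],"roll": 0}]}}

```text
time: 4.17
position: [0.4752, -0.0493, 0.0005]
orientation: [-0.017, 1.0, -0.0, -0.0]
contact_force: [-0.4, 1.3, 0.0]
opening: 0.0467
finger_force: 0.0
```

Call:
{"fn": "drive_tool", "kwargs": {"moves": [{"fingers": 0.45,"slide": [0,0,2],"roll": 0},{"fingers": 0.45,"slide": [0,0,4],"roll": 0},{"fingers": 0.45,"slide": [0,0,6],"roll": 0},{"fingers": 0.45,"slide": [0,0,6],"roll": 0}]}}

```text
time: 4.5
position: [0.4751, -0.0493, -0.0054]
orientation: [-0.017, 1.0, -0.0, -0.0]
contact_force: [-0.1, -0.6, 0.1]
opening: 0.047
finger_force: 0.0
```

Call:
{"fn": "drive_tool", "kwargs": {"moves": [{"fingers": 0.45,"slide": [-8,0,3],"roll": 0},{"fingers": 0.45,"slide": [-16,0,3],"roll": 0},{"fingers": 0.45,"slide": [-22,0,3],"roll": 0},{"fingers": 0.45,"slide": [-24,0,3],"roll": 0},{"fingers": 0.45,"slide": [-26,0,3],"roll": 0},{"fingers": 0.45,"slide": [-28,0,3],"roll": 0},{"fingers": 0.45,"slide": [-29,0,3],"roll": 0},{"fingers": 0.45,"slide": [-29,0,3],"roll": 0}]}}

```text
time: 5.17
position: [0.5043, -0.0483, -0.0082]
orientation: [-0.017, 1.0, 0.0, -0.0]
contact_force: [-1.6, -0.5, -1.7]
opening: 0.0468
finger_force: 0.9
```

```bash
cat >> h.py <<'E'
def plate():
    im=manip.grab_frame('scene');m=mask(im,0);m[:120]=0;m[260:]=0;m[:,:205]=0;m[:,330:]=0
    w=cast('scene',contour(m),.046)*1000;print(cv2.approxPolyDP(np.float32(w),5,True)[:,0].round(0).tolist());return im
E
python3 -c "
from h import *
st();plate()"
```

```text
t 5.17 p [504.3 -48.3  -8.2] F [-1.6 -0.5 -1.7] op 0.0468 yaw(-x) 1.96 q [ 0.29  0.31 -0.6  -0.   -0.66 -1.83]
[[604.0, -59.0], [599.0, 4.0], [514.0, -0.0], [517.0, -22.0], [527.0, -29.0], [568.0, -38.0]]
```

Call:
{"fn": "drive_tool", "kwargs": {"moves": [{"fingers": 0.45,"slide": [-1,0,0],"roll": 0},{"fingers": 0.45,"slide": [-2,0,0],"roll": 0},{"fingers": 0.45,"slide": [-3,0,0],"roll": 0},{"fingers": 0.45,"slide": [-4,0,0],"roll": 0},{"fingers": 0.45,"slide": [-4,0,0],"roll": 0}]}}

```text
time: 5.63
position: [0.5069, -0.0483, -0.0082]
orientation: [-0.017, 1.0, -0.0, -0.001]
contact_force: [-7.3, 1.3, 3.4]
opening: 0.0471
finger_force: 3.4
```

```bash
python3 -c "
from h import *
st();plate()"
```

```text
t 5.63 p [506.9 -48.3  -8.2] F [-7.3  1.3  3.4] op 0.0471 yaw(-x) 1.96 q [ 0.29  0.32 -0.59 -0.   -0.66 -1.83]
[[605.0, -54.0], [602.0, 3.0], [517.0, 1.0], [519.0, -21.0], [531.0, -30.0], [572.0, -36.0]]
```

The plate is now against the fence (about 7 N, back edge at x≈0.604). Next I increase the preload slightly and lift along the arc.

Call:
{"fn": "drive_tool", "kwargs": {"moves": [{"fingers": 0.45,"slide": [-1.5,0,0],"roll": 0},{"fingers": 0.45,"slide": [-2,0,0],"roll": 0},{"fingers": 0.45,"slide": [-2,0,-1],"roll": 0},{"fingers": 0.45,"slide": [-2,0,-3],"roll": 0},{"fingers": 0.45,"slide": [-2.2,0,-5],"roll": 0},{"fingers": 0.45,"slide": [-2.4,0,-7],"roll": 0},{"fingers": 0.45,"slide": [-2.6,0,-9],"roll": 0},{"fingers": 0.45,"slide": [-3,0,-11],"roll": 0}]}}

```text
time: 6.35
position: [0.5076, -0.0487, 0.0019]
orientation: [-0.017, 1.0, -0.0, -0.003]
contact_force: [-8.9, 0.4, -1.8]
opening: 0.0469
finger_force: 4.6
```

```bash
python3 -c "
from h import *
st();im=plate()
cv2.imwrite('pics/z5.png',cv2.resize(im[130:260,200:330][:,:,::-1],None,fx=4,fy=4))"
```

```text
t 6.35 p [507.6 -48.7   1.9] F [-8.9  0.4 -1.8] op 0.0469 yaw(-x) 1.92 q [ 0.29  0.31 -0.58 -0.   -0.7  -1.83]
[[606.0, -61.0], [602.0, 3.0], [520.0, -7.0], [522.0, -29.0], [531.0, -30.0], [538.0, -43.0]]
```

View pics/z5.png

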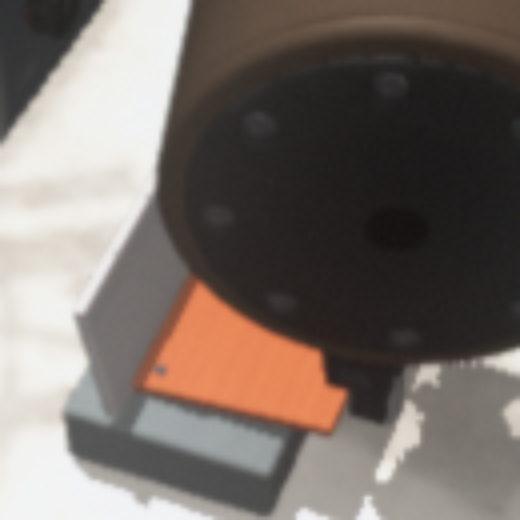

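The plate's front edge is lifting: its front corner at (335, 430) is clear of the block, and the back edge is at the fence. I continue the arc.

Call:
{"fn": "drive_tool", "kwargs": {"moves": [{"fingers": 0.45,"slide": [-0.8,0,-2.5],"roll": 0},{"fingers": 0.45,"slide": [-1.2,0,-5],"roll": 0},{"fingers": 0.45,"slide": [-1.6,0,-7.5],"roll": 0},{"fingers": 0.45,"slide": [-2,0,-10],"roll": 0},{"fingers": 0.45,"slide": [-2.4,0,-12.5],"roll": 0},{"fingers": 0.45,"slide": [-3,0,-15],"roll": 0},{"fingers": 0.45,"slide": [-3.6,0,-17.5],"roll": 0},{"fingers": 0.45,"slide": [-4.2,0,-20],"roll": 0}]}}

```text
time: 7.07
position: [0.5115, -0.0486, 0.0218]
orientation: [-0.017, 1.0, -0.0, -0.004]
contact_force: [-10.0, 0.8, 0.3]
opening: 0.0473
finger_force: 5.1
```

```bash
python3 -c "
from h import *
st();plate()"
```

```text
t 7.07 p [511.5 -48.6  21.8] F [-10.    0.8   0.3] op 0.0473 yaw(-x) 1.92 q [ 0.29  0.28 -0.55 -0.   -0.75 -1.82]
[[607.0, -84.0], [606.0, -21.0], [596.0, -9.0], [605.0, -7.0], [603.0, 1.0], [530.0, -21.0], [531.0, -44.0], [542.0, -46.0], [557.0, -77.0]]
```

Call:
{"fn": "drive_tool", "kwargs": {"moves": [{"fingers": 0.45,"slide": [-1.2,0,-3.5],"roll": 0},{"fingers": 0.45,"slide": [-2.5,0,-7],"roll": 0},{"fingers": 0.45,"slide": [-4,0,-10.5],"roll": 0},{"fingers": 0.45,"slide": [-5.7,0,-14],"roll": 0},{"fingers": 0.45,"slide": [-7.5,0,-17.5],"roll": 0},{"fingers": 0.45,"slide": [-9.5,0,-20.5],"roll": 0},{"fingers": 0.45,"slide": [-11.5,0,-23.5],"roll": 0},{"fingers": 0.45,"slide": [-13.7,0,-26.5],"roll": 0}]}}

```text
time: 7.78
position: [0.5259, -0.048, 0.049]
orientation: [-0.017, 1.0, -0.0, -0.003]
contact_force: [-11.9, 0.5, 7.2]
opening: 0.0467
finger_force: 6.1
```

```bash
python3 -c "
from h import *
st();plate()"
```

```text
t 7.78 p [525.9 -48.   49. ] F [-11.9   0.5   7.2] op 0.0467 yaw(-x) 1.94 q [ 0.28  0.26 -0.49 -0.   -0.82 -1.82]
[[590.0, -113.0], [608.0, -86.0], [601.0, 0.0], [551.0, -42.0], [556.0, -67.0], [569.0, -72.0]]
```

Call:
{"fn": "drive_tool", "kwargs": {"moves": [{"fingers": 0.45,"slide": [-2,0,-4],"roll": 0},{"fingers": 0.45,"slide": [-5,0,-7.5],"roll": 0},{"fingers": 0.45,"slide": [-9,0,-11],"roll": 0},{"fingers": 0.45,"slide": [-13,0,-14],"roll": 0},{"fingers": 0.45,"slide": [-17,0,-17],"roll": 0},{"fingers": 0.45,"slide": [-21.5,0,-20],"roll": 0},{"fingers": 0.45,"slide": [-26,0,-22.5],"roll": 0},{"fingers": 0.45,"slide": [-30.5,0,-24.5],"roll": 0}]}}

```text
time: 8.5
position: [0.5609, -0.0462, 0.0745]
orientation: [-0.017, 1.0, 0.0, 0.001]
contact_force: [-0.9, -0.4, 0.9]
opening: 0.0473
finger_force: 0.6
```

```bash
python3 -c "
from h import *
st();plate()"
```

```text
t 8.5 p [560.9 -46.2  74.5] F [-0.9 -0.4  0.9] op 0.0473 yaw(-x) 1.98 q [ 0.27  0.28 -0.39  0.   -0.89 -1.8 ]
[[605.0, -90.0], [605.0, -49.0], [599.0, -61.0]]
```

Call:
{"fn": "drive_tool", "kwargs": {"moves": [{"fingers": 0.45,"slide": [-4,0,-1.5],"roll": 0},{"fingers": 0.45,"slide": [-8,0,-3],"roll": 0},{"fingers": 0.45,"slide": [-12,0,-4],"roll": 0},{"fingers": 0.45,"slide": [-16,0,-5],"roll": 0},{"fingers": 0.45,"slide": [-20,0,-6],"roll": 0},{"fingers": 0.45,"slide": [-23,0,-6],"roll": 0},{"fingers": 0.45,"slide": [-26,0,-6],"roll": 0},{"fingers": 0.45,"slide": [-29,0,-6],"roll": 0}]}}

```text
time: 9.22
position: [0.5891, -0.0453, 0.08]
orientation: [-0.017, 1.0, 0.0, 0.0]
contact_force: [0.4, 0.5, -0.6]
opening: 0.0468
finger_force: 0.0
```

```bash
python3 -c "
from h import *
st();im=plate()
t=manip.grab_frame('top')
f=lambda a:cv2.resize(a[:,:,::-1],None,fx=3,fy=3)
cv2.imwrite('pics/z6.png',np.hstack([f(im[130:260,195:325]),f(t[130:260,195:325])]))"
```

```text
t 9.22 p [589.1 -45.3  80. ] F [ 0.4  0.5 -0.6] op 0.0468 yaw(-x) 1.97 q [ 0.25  0.32 -0.33 -0.   -0.93 -1.79]
[[640.0, -91.0], [634.0, -62.0]]
```

View pics/z6.png

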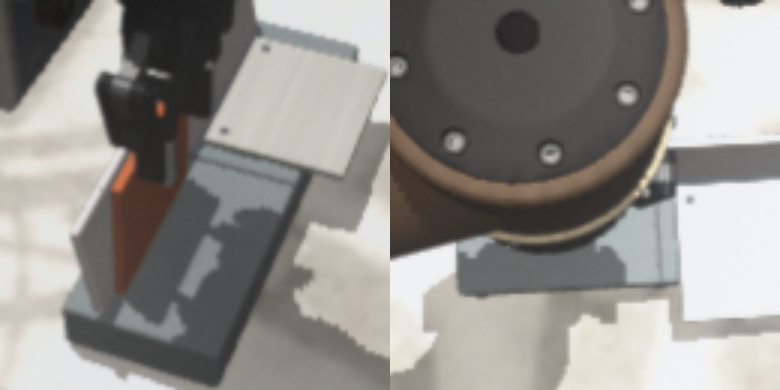

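Both views show the plate standing nearly vertical: its edge strip in the scene half runs from (120, 180) to (118, 292), and it isn't yet leaning like the fence. The steel plate hasn't moved. I keep pushing gently.

Call:
{"fn": "drive_tool", "kwargs": {"moves": [{"fingers": 0.45,"slide": [-2,0,0],"roll": 0},{"fingers": 0.45,"slide": [-4,0,0],"roll": 0},{"fingers": 0.45,"slide": [-6,0,0],"roll": 0},{"fingers": 0.45,"slide": [-8,0,0],"roll": 0},{"fingers": 0.45,"slide": [-9.5,0,0],"roll": 0},{"fingers": 0.45,"slide": [-11,0,0],"roll": 0},{"fingers": 0.45,"slide": [-11,0,0],"roll": 0}]}}

```text
time: 9.9
position: [0.6001, -0.0449, 0.08]
orientation: [-0.017, 1.0, -0.0, 0.0]
contact_force: [0.4, -0.7, 0.1]
opening: 0.047
finger_force: 0.0
```

Call:
{"fn": "drive_tool", "kwargs": {"moves": [{"fingers": 0.45,"slide": [-1,0,0],"roll": 0},{"fingers": 0.45,"slide": [-2,0,0],"roll": 0},{"fingers": 0.45,"slide": [-3,0,0],"roll": 0},{"fingers": 0.45,"slide": [-4,0,0],"roll": 0},{"fingers": 0.45,"slide": [-4,0,0],"roll": 0}]}}

```text
time: 10.32
position: [0.604, -0.0448, 0.08]
orientation: [-0.017, 1.0, -0.0, 0.0]
contact_force: [0.2, 0.9, 1.3]
opening: 0.0471
finger_force: 0.0
```

Call:
{"fn": "drive_tool", "kwargs": {"moves": [{"fingers": 0.45,"slide": [5,0,0],"roll": 0},{"fingers": 0.45,"slide": [15,0,0],"roll": 0},{"fingers": 0.45,"slide": [40,0,0],"roll": 0},{"fingers": 0.45,"slide": [75,0,0],"roll": 0},{"fingers": 0.45,"slide": [110,0,-10],"roll": 0},{"fingers": 0.45,"slide": [140,0,-20],"roll": 0},{"fingers": 0.45,"slide": [160,-20,-30],"roll": 0},{"fingers": 0.45,"slide": [170,-50,-30],"roll": 0}]}}

```text
time: 10.98
position: [0.4333, -0.1, 0.112]
orientation: [-0.019, 1.0, 0.0, 0.002]
contact_force: [1.2, -0.3, 0.5]
opening: 0.0469
finger_force: 0.0
```

```bash
python3 -c "
from h import *
st();im=manip.grab_frame('scene')
t=manip.grab_frame('top');np.save('sf',im);np.save('tf',t)
f=lambda a:cv2.resize(a[:,:,::-1],None,fx=4,fy=4,interpolation=cv2.INTER_CUBIC)
cv2.imwrite('pics/z7.png',np.hstack([f(im[140:270,205:305]),f(t[150:280,205:305])]))"
```

```text
t 10.98 p [ 433.3 -100.   112. ] F [ 1.2 -0.3  0.5] op 0.0469 yaw(-x) 2.15 q [ 0.22  0.04 -0.59 -0.   -0.93 -1.75]
```

View pics/z7.png

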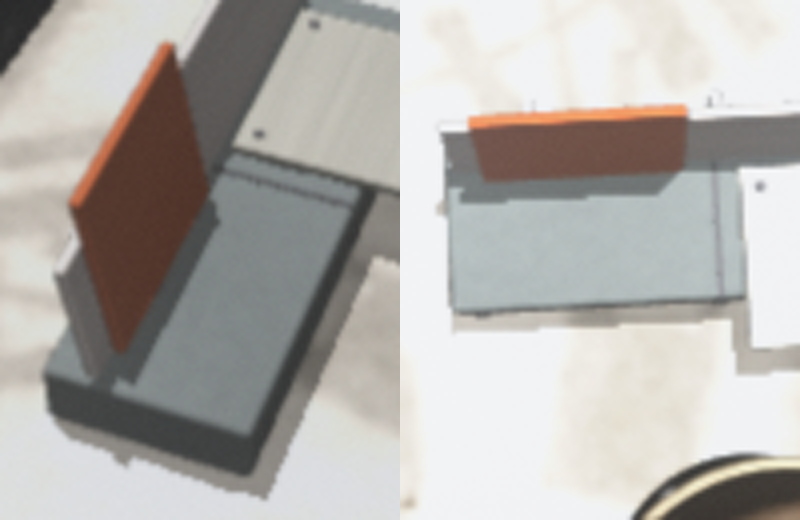

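The plate is standing and leaning on the fence. In the top half its upper edge runs from (470, 118) to (687, 107) and its foot from (485, 180) to (683, 168). The steel plate lies as before. I'll check the lean and squareness numerically.

```bash
python3 -c "
from h import *
f=lambda P:[(205+(x-400)/4-.4,150+y/4-.4) for x,y in P]
b=cast('top',f([(485,180),(683,168)]),.040)*1000
t=cast('top',f([(471,127),(686,117)]),.128)*1000
for P in (b,t):
  d=P[0]-P[1];print(P.round(1),np.hypot(*d),np.degrees(np.arctan2(-d[0],d[1])))
g=lambda P:[(205+x/4-.4,140+y/4-.4) for x,y in P]
print('scene foot',cast('scene',g([(118,352),(208,192)]),.04)*1000,'top',cast('scene',g([(80,208),(175,50)]),.128)*1000)
m=mask(np.load('tf.npy'),0);m[:150]=0;m[215:]=0;m[:,:205]=0;m[:,300:]=0
k=contour(m);r=cv2.minAreaRect(np.float32(cast('top',k,.13)*1000));print(r)
"
```

```text
[[600.7   3.8]
 [605.5 -95.3]] 99.27684971600199 2.7362964639263567
[[615.1   3.4]
 [618.4 -93.9]] 97.30987785300331 1.9148597402812095
scene foot [[603.79384983   2.60429514]
 [605.43608872 -96.78566038]] top [[615.36618435   4.246406  ]
 [617.97388082 -92.30585732]]
((618.9221801757812, -44.87588119506836), (4.143446445465088, 94.07901000976562), 2.4392237663269043)
```

```bash
python3 -c "
from workcell import manip
print(manip.sign_off())"
```

```text
the job is handed in; nothing more can be done
None
```

The copper plate is standing on its back edge in its own half of the stand, leaning flush and square against the fence within camera accuracy. The steel plate is still lying as it was, and I handed the job in at about 11 s with the arm clear of everything.

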